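# Nest the small coffee canister and close it in with the lid that seals

## Robot

A 6-joint arm with a two-finger parallel gripper is mounted at the origin on the work surface. World frame = base frame: x ahead of the robot, y to its left, z up, the work surface at z = 0. Lengths are in m, angles in rad, forces in N, time in s.
With the tool pointing down it reaches from about 0.3 to 0.825 m from the base axis. Payload 5.4 kg.
Tool frame: the origin (TCP) lies at the very end of the fingers, on their centre line; the grasp point (between the pads) lies 19 mm behind it; z points along the fingers, x is the direction in which the jaws open and shut, and the axes are right-handed (so a half turn about z gives the same grasp; the last joint's range is limited). The gripper opens to 92 mm and grips with 3 to 60 N. Pads are 20 mm wide; open, the fingers measure 128 mm over their backs; the gripper's body (75 mm by 189 mm) begins 69 mm behind the grasp point.
Start: joints at [0.986, 0.158, 1.597, -0, 1.386, -0.21], TCP at [0.211, 0.535, 0.182] pointing down, gripper open.
Joint ranges: [-2.91, 2.91], [-0.94, 2.29], [0.18, 2.7], [-1.29, 4.43], [0.17, 2.64], [-3, 3]. Speed limits (rad/s): [2.57, 2.57, 3.14, 3.14, 3.14, 3.14].

## Interface

Orientations are given as a rotation vector (axis times angle).
In Python, from workcell import bot gives the robot as it stands. Calls block until the motion is done:
- bot.goto(position, orientation): joint-space move of the TCP to a pose.
- bot.line_to(position, rot=None, max_speed=0.15): straight line of the TCP; rot=None keeps the orientation; max_speed is the mean speed in m/s.
- bot.set_joints(angles): joint-space move.
- bot.set_gripper(opening, newtons=None): opening from 0.0 (shut) to 1.0 (fully open); newtons is the grip in N (None keeps the last); returns when the fingers have stopped.
- bot.hold(seconds).
- bot.inverse_kinematics(position, orientation): joint angles nearest the present ones, or None.
- bot.read_camera(name): name is "scene" or "top"; returns a dict with "pixels" (400x640x3 uint8, blue, green, red), "fx", "fy", "cx", "cy" (pixels), "k1" (the pictures are not rectified: a ray, as slopes to the right and down, at radius r is drawn at 1 + k1 r^2 times it, then the intrinsics apply), "R" (3x3) and "t" (3): a world point X has camera coordinates R X + t. Camera axes: x right, y down, z forward; pixel columns grow to the right and rows downward; lengths in m; the calibration is good to about 2 mm. A picture is of the moment at which its call begins. There is no depth.
A pose or a line that the arm cannot do raises bot.MotionError and nothing moves.
- bot.job_done(): hands the job in, once; it reports no verdict.
Readings, each from a call of its own:
- bot.current_clock(): time.
- bot.current_joints(): joint angles.
- bot.current_joint_vel(): joint speeds.
- bot.current_effort(): joint torques, N m.
- bot.current_ee_pos(): TCP position.
- bot.current_tool_rot(): TCP orientation.
- bot.current_contact_force(): force on the tool from outside, world axes, zero at the start.
- bot.current_ft_torque(): the same for the moment, N m.
- bot.current_opening(): opening from 0.0 (shut) to 1.0 (fully open).
Only numpy, scipy, OpenCV 4.12 (cv2) and the standard library are available. Lean on these libraries where they do the work, as an engineer would, in place of code of your own. Each camera call takes 0.05 s, during which the arm holds its last target.

## Task

First take the small white canister out of its sloping rest and stand it upright in the open steel canister. Then press the vent buttons of the two steel lids to find the lid whose button stays down; leave that button pressed, put that lid over the small canister and twist it clockwise (seen from above) until it is locked fully home on the steel canister. Stand the other lid, whose button pops back up, in the black tray, leave the mug, jug and bottle where they are, and let go of everything.

Things in the scene. Friction and masses are not known exactly. Their poses are not given: they have to be found in the camera images.
- canister: round steel canister body, open on top, fixed to the counter on a black foot of 124 mm diameter; cannot move or turn. Origin: centre of the underside on the counter, z up. 105 mm diameter up to a flat shoulder 60 mm high, then a neck of 76 mm outer diameter up to 82 mm. Its bore, 70 mm wide, goes down to a flat floor 12 mm above the counter.
- canister_shoulder (a point): centre of the shoulder plane, 60 mm above the canister's origin, same axes: a seated lid's origin comes here (3 mm sideways play). Two lugs on the neck, at the canister's +x and -x, each 40 degrees wide, 9 to 15 mm above the shoulder, reach out to radius 45 mm; a dark upright ridge on the outer wall below each shows where they are.
- canister_ridge (a point): top of the +x ridge, 55 mm up, 58 mm from the axis. A lid drops onto the shoulder only with its x axis 40 to 105 degrees (65 is good) counter-clockwise from above of the canister's x (or half a turn more). Then turned clockwise its lugs go under the neck's lugs (3 mm play) to a stop about 5 degrees past line-up. Locked: grip block along the line of the two ridges.
- inner: small closed white canister, 56 mm diameter, 72 mm tall, 0.22 kg, with a square wooden knob 24 x 24 mm on top (72 to 102 mm above its underside; flats face its x and y). Origin: centre of the underside, z along its axis to the knob. It starts in the sloping rest, leaning 35 degrees, top towards the rest's -x (the robot's side). Draw it 45 mm along its axis to free it.
- rest: wooden sloping rest, fixed: a square socket of 59 mm inside width with walls 35 mm tall, tipped 35 degrees, on a foot of 110 x 90 mm. Origin at the centre of the underside of the foot on the counter; the small canister's underside starts 34 mm above it. The socket leans to its -x.
- lid_a: one of two tall steel lids that look alike: hollow dome open below, 105 mm diameter, wall 4 mm, 66 mm tall (60 inside), 0.2 kg, standing on its rim on the counter. Origin: centre of the rim plane, z up. Inside the skirt two lugs, 0 to 6 mm above the rim, reach in to radius 41.5 mm, each 30 degrees wide, centred on the lid's +x and -x.
- lid_b: one of two tall steel lids that look alike: hollow dome open below, 105 mm diameter, wall 4 mm, 66 mm tall (60 inside), 0.2 kg, standing on its rim on the counter. Origin: centre of the rim plane, z up. Inside the skirt two lugs, 0 to 6 mm above the rim, reach in to radius 41.5 mm, each 30 degrees wide, centred on the lid's +x and -x.
- lid_a_grip (a point): centre of the black grip block on top of this lid, 83 mm above its rim: flat-sided, 52 mm long along the lid's x, 30 mm wide along y, 34 mm tall (66 to 100 mm above the rim). A white vent button, 24 mm diameter, stands 10 mm out of the block's top (its top 110 mm above the rim). Axes as the lid's.
- lid_b_grip (a point): centre of the black grip block on top of this lid, 83 mm above its rim: flat-sided, 52 mm long along the lid's x, 30 mm wide along y, 34 mm tall (66 to 100 mm above the rim). A white vent button, 24 mm diameter, stands 10 mm out of the block's top (its top 110 mm above the rim). Axes as the lid's.
- lid_a_button (a joint): travel of the button of lid_a. 0 = up, 0.008 m = fully down. On the sound lid the button stays down where it is pushed (about 3.5 N); on the worn one it springs back up when let go (4.5 N to push home). One lid of the two is sound; they look alike and their places vary.
- lid_b_button (a joint): travel of the button of lid_b. 0 = up, 0.008 m = fully down. On the sound lid the button stays down where it is pushed (about 3.5 N); on the worn one it springs back up when let go (4.5 N to push home). One lid of the two is sound; they look alike and their places vary.
- tray: square black tray, fixed, 150 x 150 mm outside, 140 mm inside, walls 22 mm tall, floor 5 mm thick. Origin at the centre of the underside. The faulty lid is to stand upright on its floor.
- mug: white mug, 80 mm diameter, 85 mm tall, bystander; origin under its centre
- jug: steel milk jug, 84 mm diameter, 110 mm tall, bystander; origin under its centre
- bottle: amber syrup bottle, 66 mm diameter, 200 mm tall, bystander; origin under its centre
Things that resemble listed ones, but are neither listed nor needed, are in the scene too. Of the things that look like the tray, take the one that is farthest to the robot's left at the start.

How it is judged:
By the outcome, as a careful person would: the job done as asked, in the order asked, and still so for the second after the job is handed in, with the robot touching nothing.
It also fails if it takes over 72 s, if anything falls off the work surface, if the arm or the gripper's body presses on something with over 40 N, if the wrist force passes 120 N, or if a joint passes its speed limit or range.

## Working session

There is one attempt and no reset: what is moved stays moved. The work goes in short steps, each a Python script; the robot and the scene stay as the last script left them, time stands still between calls to the robot, and variables do not carry over. Pictures are saved under pics/ and viewed, and the job is handed in when it is done.

```bash
mkdir -p pics; ls; python3 - <<'E'
from workcell import bot
import cv2
for n in ("scene","top"):
    c=bot.read_camera(n); cv2.imwrite(f"pics/{n}0.png",c["pixels"])
    print(n,{k:c[k] for k in c if k!="pixels"})
print(bot.current_clock(),bot.current_tool_rot(),bot.current_opening())
E
```

```text
pics
scene {'fx': 510.2891447894734, 'fy': 510.2891447894734, 'cx': 334.48392526760193, 'cy': 197.6487614514101, 'k1': 0.05268566360091288, 'R': array([[-0.59679669,  0.80228838, -0.01292493],
       [ 0.69669296,  0.51012211, -0.50437521],
       [-0.39806108, -0.31001417, -0.86338786]]), 't': array([ 0.50986346, -0.29794132,  1.88230631])}
top {'fx': 416.840174939518, 'fy': 416.840174939518, 'cx': 316.2383980621154, 'cy': 204.3481992359041, 'k1': -0.11066764241104932, 'R': array([[-0.01474676, -0.99987784,  0.00518125],
       [-0.99491922,  0.01415712, -0.09967607],
       [ 0.09959054, -0.00662482, -0.99500645]]), 't': array([-0.14999473,  0.60134201,  1.13542106])}
0.1 [ 2.59590881e+00  1.76825110e+00 -2.40122083e-03] 0.9955471686091838
```

View pics/scene0.png

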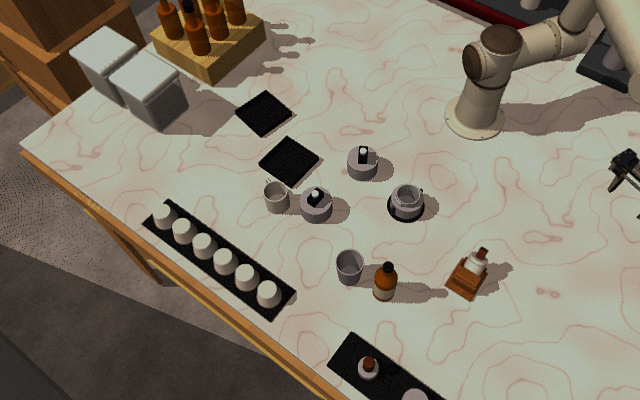

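View pics/top0.png

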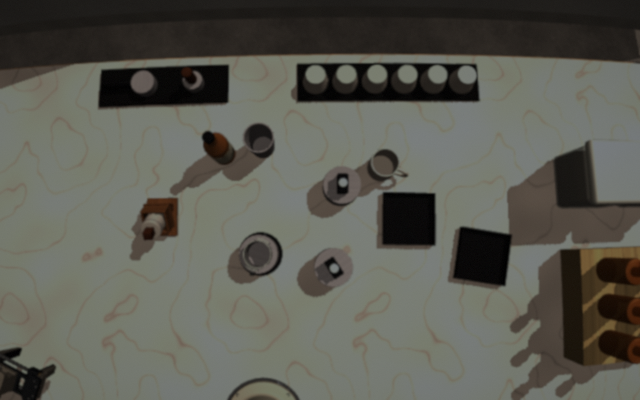

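The top view (image left is the robot's left) shows these candidates:
- **Trays:** (408,218) and (482,255). The leftmost, and so the one I want, is (408,218).
- **Lids:** (342,185) and (333,267).
- **Canister:** (260,253).
- **Rest with the inner canister:** (158,220). The jar lying on the shelf at (192,80) is a look-alike.

Next I'll zoom in to check these.

```bash
cat > h.py <<'E'
from workcell import bot
import numpy as np, cv2
from scipy.spatial.transform import Rotation as Ro
def proj(c,X):
    X=np.atleast_2d(X); p=X@c["R"].T+c["t"]; s=p[:,:2]/p[:,2:]; r2=(s**2).sum(1,keepdims=True)
    s=s*(1+c["k1"]*r2); return np.c_[s[:,0]*c["fx"]+c["cx"],s[:,1]*c["fy"]+c["cy"]]
def ray(c,uv):
    d=(np.array(uv,float)-[c["cx"],c["cy"]])/[c["fx"],c["fy"]]; s=d.copy()
    for _ in range(20): s=d/(1+c["k1"]*(s@s))
    o=-c["R"].T@c["t"]; v=c["R"].T@np.r_[s,1]; return o,v
def atz(c,uv,z):
    o,v=ray(c,uv); return o+v*(z-o[2])/v[2]
def tri(rs):
    A=np.zeros((3,3));b=np.zeros(3)
    for o,v in rs:
        v=v/np.linalg.norm(v);M=np.eye(3)-np.outer(v,v);A+=M;b+=M@o
    return np.linalg.solve(A,b)
def crop(img,u0,v0,w,h,k,name,gain=1.):
    a=np.clip(img[v0:v0+h,u0:u0+w].astype(float)*gain,0,255).astype(np.uint8)
    cv2.imwrite(name,cv2.resize(a,None,fx=k,fy=k,interpolation=cv2.INTER_CUBIC))
def down(yaw): # tool z down, tool x at world angle yaw
    c,s=np.cos(yaw),np.sin(yaw)
    return Ro.from_matrix(np.array([[c,s,0],[s,-c,0],[0,0,-1]]).T if False else np.column_stack([[c,s,0],[s,-c,0],[0,0,-1]])).as_rotvec()
E
python3 - <<'E'
import cv2
from h import crop
t=cv2.imread("pics/top0.png");s=cv2.imread("pics/scene0.png")
crop(t,120,120,400,180,2,"pics/t1.png",1.6)
crop(s,250,130,250,180,3.2,"pics/s1.png",1.3)
E
```

```text
(no output)
```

View pics/t1.png

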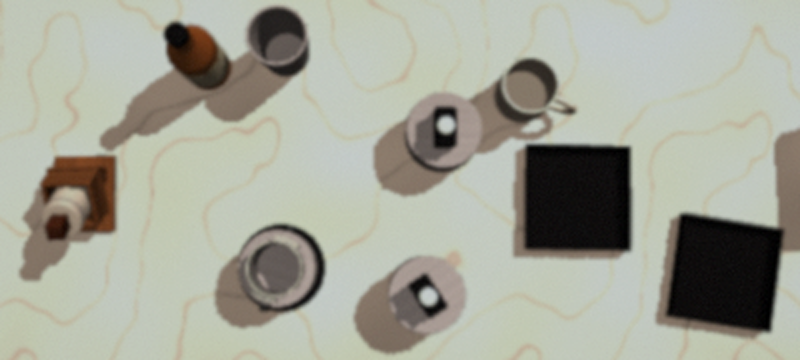

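View pics/s1.png

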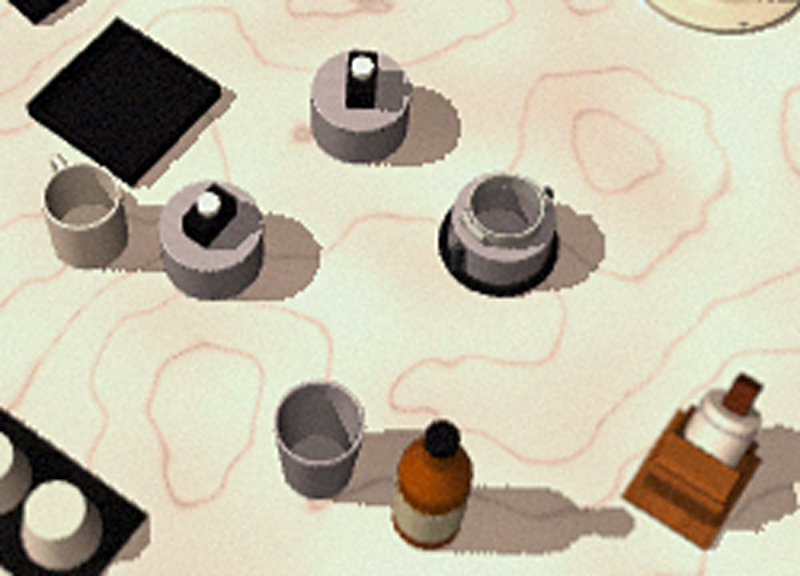

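```bash
python3 - <<'E'
import cv2
from h import crop
t=cv2.imread("pics/top0.png");s=cv2.imread("pics/scene0.png")
import numpy as np
def z(img,u,v,w,h,k,g):
    return cv2.resize(np.clip(img[v:v+h,u:u+w].astype(float)*g,0,255).astype(np.uint8),None,fx=k,fy=k,interpolation=cv2.INTER_CUBIC)
a=np.vstack([np.hstack([z(t,230,220,65,50,6,1.8),z(t,130,190,65,50,6,1.8)]),np.hstack([z(s,380,175,65,50,6,1.4),z(s,440,240,65,65,6,1.4)[:300]])])
cv2.imwrite("pics/z1.png",a)
a=np.vstack([np.hstack([z(t,310,158,65,50,6,1.8),z(t,305,240,65,50,6,1.8)]),np.hstack([z(s,290,180,65,50,6,1.4),z(s,335,140,65,50,6,1.4)])])
cv2.imwrite("pics/z2.png",a)
E
```

```text
(no output)
```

View pics/z1.png

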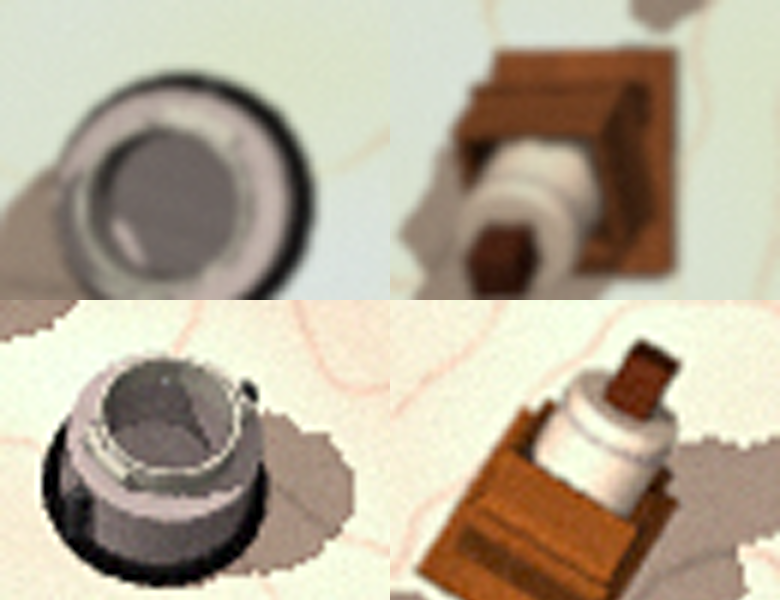

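View pics/z2.png

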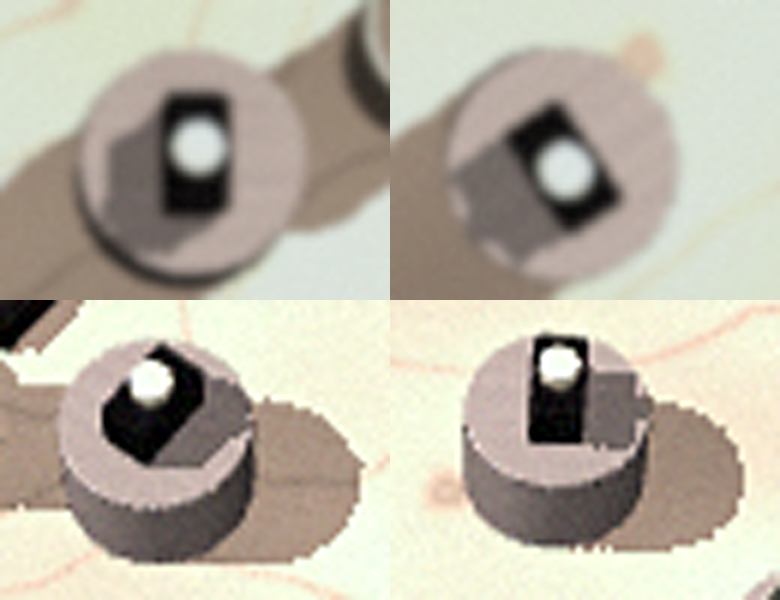

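```bash
cat > fit.py <<'E'
from h import *
import pickle,os
if not os.path.exists("cams.pkl"):
    pickle.dump({n:{k:v for k,v in bot.read_camera(n).items()} for n in("scene","top")},open("cams.pkl","wb"))
C=pickle.load(open("cams.pkl","rb"))
def px(o,p,k=6): return (np.array(p,float)+.5)/k-.5+np.array(o)
E
python3 - <<'E'
from fit import *
T,S=C["top"],C["scene"]
def two(name,a,b,z):
    print(name,"top",atz(T,a,z)[:2].round(4),"scene",atz(S,b,z)[:2].round(4),"tri",tri([ray(T,a),ray(S,b)]).round(4))
two("P button",px((310,158),(198,146)),px((290,180),(151,83)),.110)
two("P disc",px((310,158),(192,160)),px((290,180),(156,124)),.066)
two("Q button",px((305,240),(174,167)),px((335,140),(169,66)),.110)
two("Q disc",px((305,240),(172,162)),px((335,140),(165,112)),.066)
two("can rim",px((230,220),(172,203)),px((380,175),(171,116)),.082)
for p in [(77,187),(249,88)]: print("ridge",atz(S,px((380,175),p),.055).round(4))
for p in [(290,50),(290,272)]: print("foot corner",atz(T,px((130,190),p),.0).round(4), atz(T,px((130,190),p),.01).round(4))
E
```

```text
P button top [ 0.6493 -0.2281] scene [ 0.653 -0.225] tri [ 0.6501 -0.2282  0.103 ]
P disc top [ 0.6496 -0.2284] scene [ 0.6521 -0.2249] tri [ 0.65   -0.228   0.0603]
Q button top [ 0.4274 -0.2004] scene [ 0.4303 -0.1979] tri [ 0.4269 -0.2004  0.1042]
Q disc top [ 0.4274 -0.2016] scene [ 0.4307 -0.1985] tri [ 0.4268 -0.2015  0.0589]
can rim top [ 0.4655 -0.0028] scene [0.4666 0.0046] tri [0.4639 0.0006 0.0742]
ridge [ 0.518  -0.0182  0.055 ]
ridge [0.4115 0.0229 0.055 ]
foot corner [0.6267 0.2428 0.    ] [0.6254 0.2395 0.01  ]
foot corner [0.5193 0.241  0.    ] [0.519  0.2377 0.01  ]
```

```bash
python3 - <<'E'
from fit import *
T,S=C["top"],C["scene"]
def two(name,a,b,z):
    a=a+.5;b=b+.5
    print(name,"top",atz(T,a,z)[:2].round(4),"scene",atz(S,b,z)[:2].round(4),"tri",tri([ray(T,a),ray(S,b)]).round(4))
two("P button",px((310,158),(198,146)),px((290,180),(151,83)),.110)
two("Q button",px((305,240),(174,167)),px((335,140),(169,66)),.110)
# overlays
def circ(c,r,z,n=72):
    a=np.linspace(0,2*np.pi,n); return np.c_[c[0]+r*np.cos(a),c[1]+r*np.sin(a),np.full(n,z)]
def rect(c,yaw,lx,ly,z):
    p=np.array([[1,1],[-1,1],[-1,-1],[1,-1],[1,1]])*[lx/2,ly/2]; R=np.array([[np.cos(yaw),-np.sin(yaw)],[np.sin(yaw),np.cos(yaw)]])
    return np.c_[p@R.T+c,np.full(5,z)]
P=np.array([.650,-.2275]);Q=np.array([.428,-.2005]);K=np.array([.4645,.0005]);ky=np.radians(-21)
tray=None
curves=[circ(P,.0525,.066),circ(P,.0525,0),circ(P,.012,.110),rect(P,np.radians(0),.052,.03,.1),
 circ(Q,.0525,.066),circ(Q,.0525,0),circ(Q,.012,.110),rect(Q,np.radians(38),.052,.03,.1),
 circ(K,.038,.082),circ(K,.035,.082),circ(K,.062,0),circ(K,.0525,.06),
 np.array([[*(K+.058*np.array([np.cos(ky),np.sin(ky)])),z] for z in (.0,.055)]),
 np.array([[*(K-.058*np.array([np.cos(ky),np.sin(ky)])),z] for z in (.0,.055)])]
def ov(c,img,wins,k,g):
    out=[]
    for (u,v,w,h) in wins:
        a=cv2.resize(np.clip(img[v:v+h,u:u+w].astype(float)*g,0,255).astype(np.uint8),None,fx=k,fy=k,interpolation=cv2.INTER_CUBIC)
        for q in curves:
            z=((proj(c,q)-[u,v]+.5-OFF)*k-.5); cv2.polylines(a,[np.round(z*8).astype(int).reshape(-1,1,2)],False,(0,0,255),1,cv2.LINE_AA,3)
        out.append(a)
    return np.hstack(out)
OFF=.5
t=cv2.imread("pics/top0.png");s=cv2.imread("pics/scene0.png")
a=np.vstack([ov(T,t,[(310,155,65,65),(300,235,65,65),(228,222,65,65)],4,1.8),ov(S,s,[(290,175,65,65),(330,135,65,65),(375,172,65,65)],4,1.3)])
cv2.imwrite("pics/ov1.png",a)
E
```

```text
P button top [ 0.6479 -0.2294] scene [ 0.6535 -0.2226] tri [ 0.6489 -0.2288  0.0981]
Q button top [ 0.4261 -0.2017] scene [ 0.431  -0.1954] tri [ 0.4248 -0.201   0.0986]
```

View pics/ov1.png

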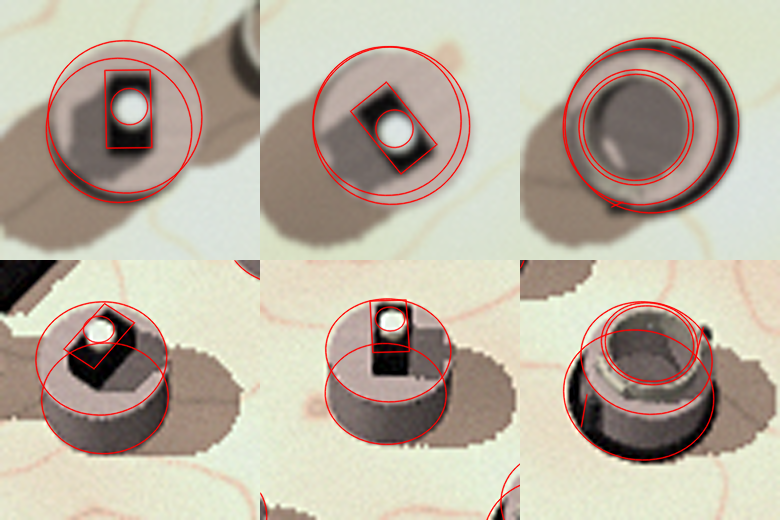

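```bash
cat > ovl.py <<'E'
from fit import *
def circ(c,r,z,n=72):
    a=np.linspace(0,2*np.pi,n); return np.c_[c[0]+r*np.cos(a),c[1]+r*np.sin(a),np.full(n,z)]
def rect(c,yaw,lx,ly,z):
    p=np.array([[1,1],[-1,1],[-1,-1],[1,-1],[1,1]])*[lx/2,ly/2]; R=np.array([[np.cos(yaw),-np.sin(yaw)],[np.sin(yaw),np.cos(yaw)]])
    return np.c_[p@R.T+c,np.full(5,z)]
def ov(c,img,wins,k,g,curves):
    out=[]
    for (u,v,w,h) in wins:
        a=cv2.resize(np.clip(img[v:v+h,u:u+w].astype(float)*g,0,255).astype(np.uint8),None,fx=k,fy=k,interpolation=cv2.INTER_CUBIC)
        for q in curves:
            z=((proj(c,q)-[u,v]+.5)*k-.5); cv2.polylines(a,[np.round(z*8).astype(int).reshape(-1,1,2)],False,(0,0,255),1,cv2.LINE_AA,3)
        out.append(a)
    return np.hstack(out)
def innercurves(r,yaw):
    ct,st=np.cos(np.radians(35)),np.sin(np.radians(35)); Rz=Ro.from_euler('z',yaw).as_matrix()
    Ri=Rz@np.array([[ct,0,-st],[0,1,0],[st,0,ct]]); o=np.array([r[0],r[1],.034])
    f=lambda q:q@Ri.T+o
    return [f(circ((0,0),.028,.072)),f(rect((0,0),0,.024,.024,.102)),f(rect((0,0),0,.024,.024,.072)),f(rect((0,0),0,.059,.059,.035)),rect(r,yaw,.11,.09,0)]
def tile(cur,name,tw,sw,k,sfx="0"):
    t=cv2.imread(f"pics/top{sfx}.png");s=cv2.imread(f"pics/scene{sfx}.png")
    cv2.imwrite(name,np.vstack([ov(C["top"],t,tw,k,1.8,cur),ov(C["scene"],s,sw,k,1.3,cur)]))
E
python3 - <<'E'
from ovl import *
r=(.5725,.2835);yaw=0.0
P=np.array([.651,-.227]);Q=np.array([.4285,-.1995]);K=np.array([.4645,.001])
cur=innercurves(r,yaw)+[circ(P,.0525,.066),rect(P,np.radians(0),.052,.03,.1),circ(Q,.0525,.066),rect(Q,np.radians(38),.052,.03,.1),circ(K,.035,.082),circ(K,.062,0)]
tile(cur,"pics/ov2.png",[(125,190,65,60),(228,222,65,60)],[(437,240,65,65),(375,172,65,65)],6)
tile(cur,"pics/ov3.png",[(310,155,65,60),(300,235,65,60)],[(290,175,65,65),(330,135,65,65)],6)
E
```

```text
(no output)
```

View pics/ov2.png

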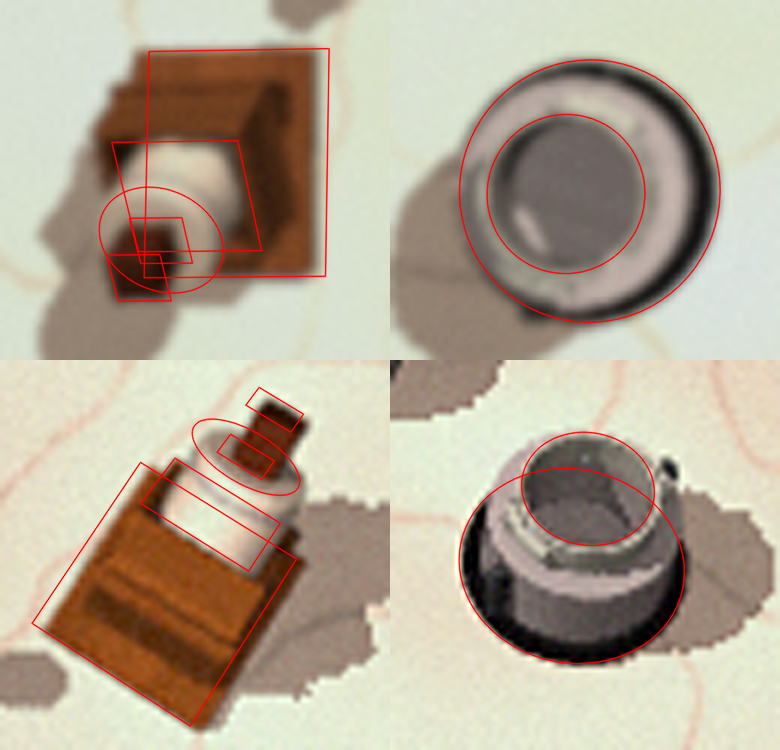

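View pics/ov3.png

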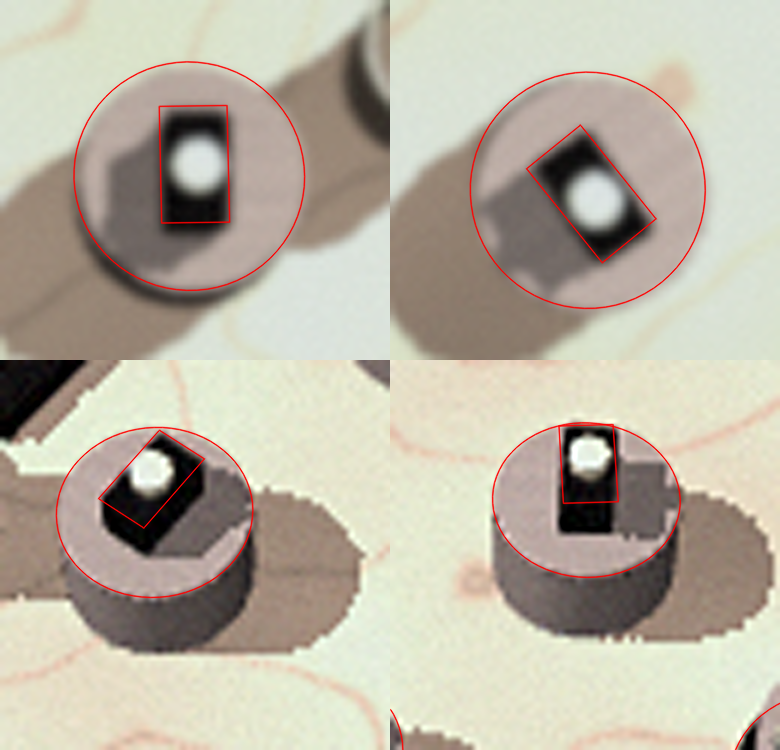

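```bash
python3 - <<'E'
from ovl import *
cur=innercurves((.5735,.288),0.0)
tile(cur,"pics/ov4.png",[(135,195,55,50)],[(440,240,55,65)],7)
t=cv2.imread("pics/top0.png");s=cv2.imread("pics/scene0.png")
cv2.imwrite("pics/ov4.png",np.hstack([cv2.imread("pics/ov4.png")[:, :],np.vstack([ov(C["top"],t,[(135,195,55,50)],7,1.8,[]),ov(C["scene"],s,[(440,240,55,65)],7,1.3,[])])])[:800])
E
```

```text
(no output)
```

View pics/ov4.png

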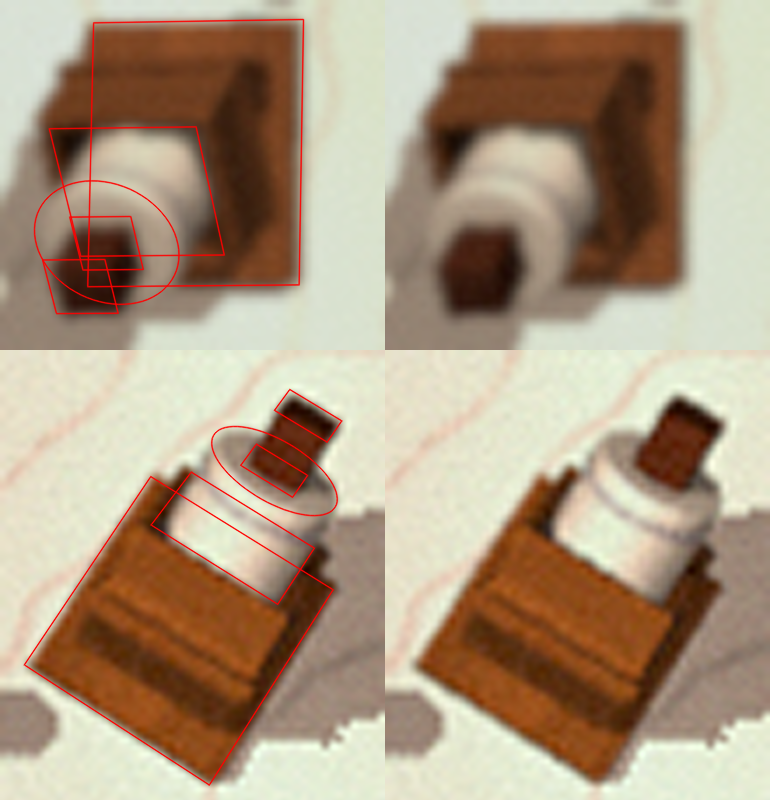

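```bash
cat >> h.py <<'E'
a35=np.radians(35)
AX=np.array([-np.sin(a35),0,np.cos(a35)])
def tilt(sgn=1):
    z=-AX; x=np.array([0,sgn*1.,0]); return Ro.from_matrix(np.column_stack([x,np.cross(z,x),z])).as_rotvec()
def st(m=""):
    print(m,"t",round(bot.current_clock(),2),"p",np.round(bot.current_ee_pos(),4),"F",np.round(bot.current_contact_force(),1),"op",round(bot.current_opening(),3))
E
python3 - <<'E'
from fit import *
T=C["top"]
for p in [(527,146),(630,149),(630,249),(525,247)]: print(atz(T,px((120,120),p,2),.022).round(4))
U=np.array([.572,.287,.034])
for s in (1,-1):
    for d in (.075,.155): print(s,d,np.round(bot.inverse_kinematics(U+d*AX,tilt(s)),2))
for yaw in (90,-90,0,180,134,-46,64,-116,-31-90): print(yaw,bot.inverse_kinematics([.4645,.001,.2],down(np.radians(yaw))))
E
```

```text
[ 0.6303 -0.3493  0.022 ]
[ 0.6241 -0.4974  0.022 ]
[ 0.482  -0.4916  0.022 ]
[ 0.4877 -0.3422  0.022 ]
1 0.075 [ 0.44 -0.03  2.11 -0.49  0.54 -0.77]
1 0.155 [ 0.49 -0.23  2.15 -0.43  0.72 -0.82]
-1 0.075 [ 0.44 -0.03  2.11 -0.49  0.54  2.37]
-1 0.155 [ 0.49 -0.23  2.15 -0.43  0.72  2.32]
90 [-2.58929549e-01 -1.49039624e-01  1.87060577e+00 -4.44089210e-16
  1.42002651e+00 -1.82972588e+00]
-90 [-2.58929549e-01 -1.49039624e-01  1.87060577e+00 -4.44089210e-16
  1.42002651e+00  1.31186678e+00]
0 [-2.58929549e-01 -1.49039624e-01  1.87060577e+00 -4.44089210e-16
  1.42002651e+00 -2.58929549e-01]
180 [-0.25892955 -0.14903962  1.87060577  0.          1.42002651  2.8826631 ]
134 [-2.58929549e-01 -1.49039624e-01  1.87060577e+00 -4.44089210e-16
  1.42002651e+00 -2.59767075e+00]
-46 [-2.58929549e-01 -1.49039624e-01  1.87060577e+00 -4.44089210e-16
  1.42002651e+00  5.43921907e-01]
64 [-2.58929549e-01 -1.49039624e-01  1.87060577e+00 -4.44089210e-16
  1.42002651e+00 -1.37594027e+00]
-116 [-2.58929549e-01 -1.49039624e-01  1.87060577e+00 -4.44089210e-16
  1.42002651e+00  1.76565238e+00]
-121 [-2.58929549e-01 -1.49039624e-01  1.87060577e+00 -4.44089210e-16
  1.42002651e+00  1.85291885e+00]
```

```bash
python3 - <<'E'
from fit import *
U=np.array([.572,.287,.034])
bot.goto(U+.15*AX,tilt(1)); st("pre")
bot.line_to(U+.10*AX,max_speed=.15)
st()
for n in("scene","top"): cv2.imwrite(f"pics/{n}1.png",bot.read_camera(n)["pixels"])
t=cv2.imread("pics/top1.png");s=cv2.imread("pics/scene1.png")
def z(img,u,v,w,h,k,g): return cv2.resize(np.clip(img[v:v+h,u:u+w].astype(float)*g,0,255).astype(np.uint8),None,fx=k,fy=k,interpolation=cv2.INTER_CUBIC)
cv2.imwrite("pics/g1.png",np.hstack([z(t,110,180,90,90,4.4,1.8),z(s,425,215,90,90,4.4,1.3)]))
E
```

```text
pre t 1.52 p [0.4862 0.2877 0.1575] F [ 0.7  0.4 -0.3] op 1.001
 t 2.01 p [0.5145 0.2874 0.116 ] F [ 0.2 -0.   0.4] op 1.002
```

View pics/g1.png

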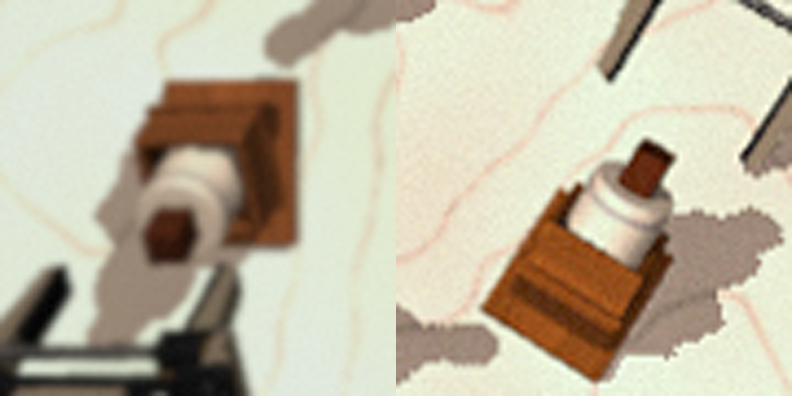

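```bash
python3 - <<'E'
from ovl import *
U=np.array([.572,.287,.034]); tcp=np.array([.5145,.2874,.116])
y=np.array([0,1,0])
cur=innercurves(U[:2],0.0)+[np.array([tcp-y*.046,tcp+y*.046]),np.array([tcp,tcp+.06*AX])]
t=cv2.imread("pics/top1.png");s=cv2.imread("pics/scene1.png")
cv2.imwrite("pics/g2.png",np.hstack([ov(C["top"],t,[(110,180,90,90)],4.4,1.8,cur),ov(C["scene"],s,[(425,215,90,90)],4.4,1.3,cur)]))
for n in("scene","top"):
    c=bot.read_camera(n);cv2.imwrite(f"pics/{n}2.png",c["pixels"])
cv2.imwrite("pics/g3.png",np.hstack([ov(C["top"],cv2.imread("pics/top2.png"),[(110,180,90,90)],4.4,1.8,cur),ov(C["scene"],cv2.imread("pics/scene2.png"),[(425,215,90,90)],4.4,1.3,cur)]))
E
```

```text
(no output)
```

View pics/g3.png

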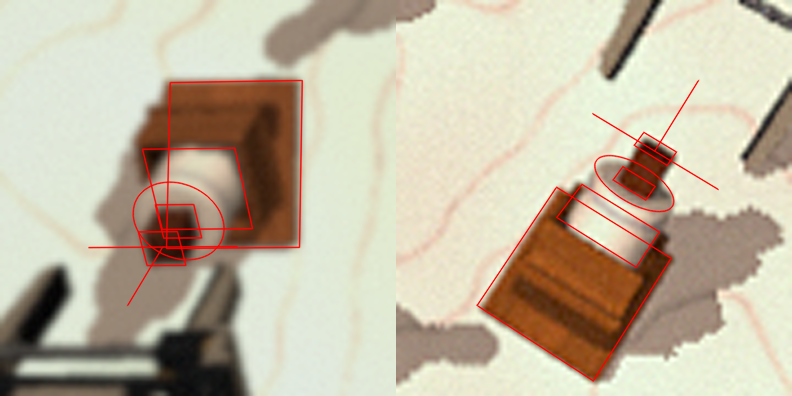

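```bash
python3 - <<'E'
from ovl import *
tcp=np.array([.211,.535,.182]); R=Ro.from_rotvec([2.59590881e+00,1.76825110e+00,-2.40122083e-03]).as_matrix(); x=R[:,0];z=R[:,2]; print(R.round(2))
cur=[np.array([tcp-x*.046,tcp+x*.046]),np.array([tcp,tcp-.1*z])]
t=cv2.imread("pics/top0.png");s=cv2.imread("pics/scene0.png")
cv2.imwrite("pics/g4.png",np.hstack([ov(C["top"],t,[(0,310,90,90)],4.4,1.8,cur),ov(C["scene"],s,[(550,130,90,90)],4.4,1.3,cur)]))
E
```

```text
[[ 0.37  0.93 -0.  ]
 [ 0.93 -0.37 -0.  ]
 [-0.   -0.   -1.  ]]
```

View pics/g4.png

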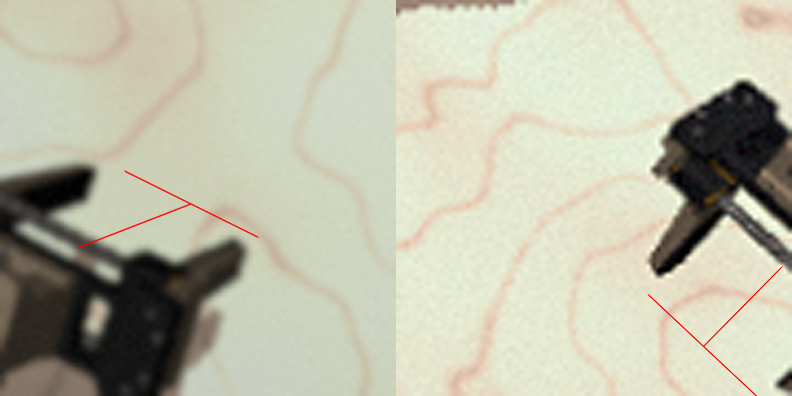

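```bash
python3 - <<'E'
from ovl import *
bot.set_gripper(.45); st()
for n in("scene","top"): cv2.imwrite(f"pics/{n}3.png",bot.read_camera(n)["pixels"])
tcp=bot.current_ee_pos(); y=np.array([0,1,0])
cur=[np.array([tcp-y*.0207,tcp+y*.0207]),np.array([tcp,tcp+.06*AX])]
cv2.imwrite("pics/g5.png",np.hstack([ov(C["top"],cv2.imread("pics/top3.png"),[(110,180,90,90)],4.4,1.8,cur),ov(C["scene"],cv2.imread("pics/scene3.png"),[(425,215,90,90)],4.4,1.3,cur)]))
E
```

```text
t 3.07 p [0.5146 0.287  0.1159] F [-0.2 -0.6  0. ] op 0.45
```

View pics/g5.png

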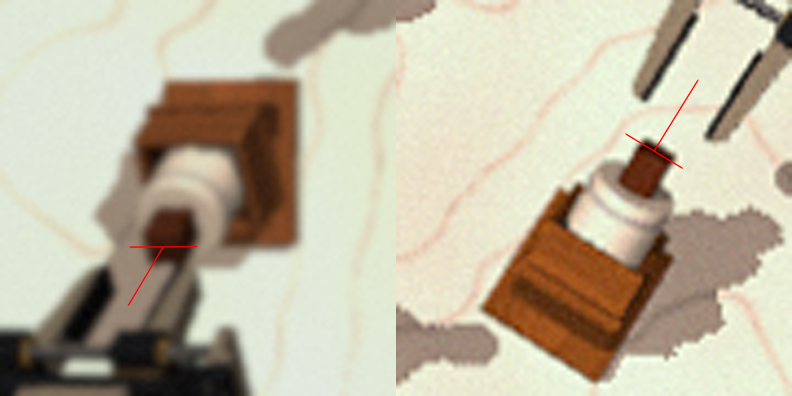

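```bash
python3 - <<'E'
from fit import *
T,S=C["top"],C["scene"]
# corner pts: left/right tips near robot-facing; mids
m=tri([ray(T,(143.2,240.5)),ray(S,(488.4,241.8))]); print(m, (m-np.array([.5146,.287,.1159])), (m-np.array([.5146,.287,.1159]))@AX)
from h import *
print(bot.current_joints(), bot.current_effort())
def z(img,u,v,w,h,k,g): return cv2.resize(np.clip(img[v:v+h,u:u+w].astype(float)*g,0,255).astype(np.uint8),None,fx=k,fy=k,interpolation=cv2.INTER_CUBIC)
cv2.imwrite("pics/g6.png",np.hstack([z(cv2.imread("pics/top3.png"),110,215,65,65,6,1.8),z(cv2.imread("pics/scene3.png"),465,205,65,65,6,1.3)]))
E
```

```text
[0.50047683 0.28775882 0.13967093] [-0.01412317  0.00075882  0.02377093] 0.027572726378921948
[ 0.45758543 -0.09363488  2.13053851 -0.46859676  0.59564371 -0.79060781] [-3.08079994e-03 -2.66201949e+01 -3.03643334e+01 -8.55898093e-01
 -1.51100300e+00 -8.49809294e-03]
```

View pics/g6.png

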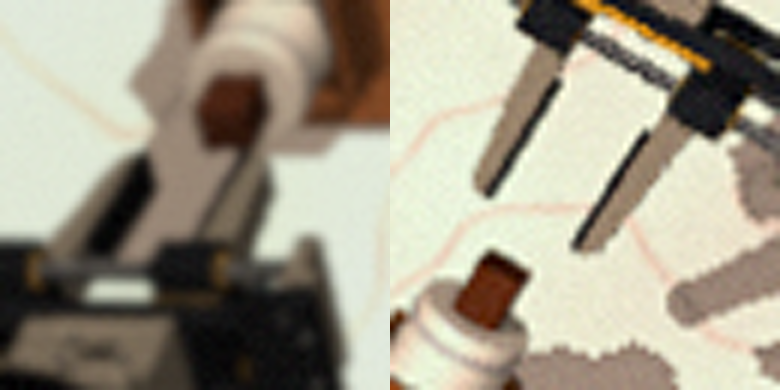

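```bash
python3 - <<'E'
from ovl import *
U=np.array([.572,.287,.034])
bot.line_to(U+.077*AX); st()
bot.set_gripper(.1,10); st("closed?")
for n in("scene","top"): cv2.imwrite(f"pics/{n}4.png",bot.read_camera(n)["pixels"])
cv2.imwrite("pics/g7.png",np.hstack([ov(C["top"],cv2.imread("pics/top4.png"),[(120,205,65,65)],6,1.8,[]),ov(C["scene"],cv2.imread("pics/scene4.png"),[(450,220,65,65)],6,1.3,[])]))
E
```

```text
t 3.47 p [0.5273 0.2865 0.0962] F [ 0.8 -0.2  0.6] op 0.45
closed? t 4.1 p [0.5278 0.287  0.0972] F [-0.  -0.   0.6] op 0.099
```

View pics/g7.png

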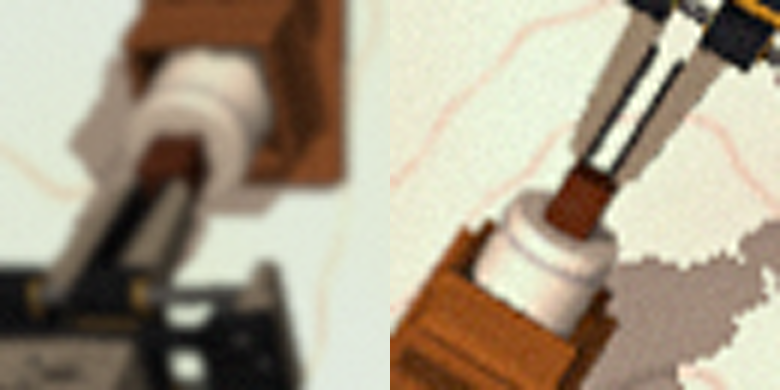

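The closed fingers missed the knob, and in both pictures the tips sit about 27 mm short of the reported TCP. I'll measure that offset by touching the top of the knob lightly.

```bash
python3 - <<'E'
from ovl import *
U=np.array([.572,.287,.034]); d=.077
while d>.066:
    d-=.001; bot.line_to(U+d*AX,max_speed=.03); F=bot.current_contact_force()
    p=bot.current_ee_pos()
    print(round(d,4),np.round((p-U)@AX,4),np.round(F,1),round(F@AX,1),round(bot.current_clock(),2))
    if F@AX>2.0: break
E
```

```text
0.076 0.0759 [-0.1  1.   0.4] 0.4 4.45
0.075 0.0749 [0.6 0.7 0.1] -0.3 4.7
0.074 0.0739 [ 1.   0.  -0.2] -0.7 4.95
0.073 0.0729 [-0.3  0.1  0.6] 0.7 5.2
0.072 0.0719 [-0.2 -0.1  0.2] 0.2 5.45
0.071 0.0709 [ 0.5 -0.7  0.2] -0.1 5.7
0.07 0.0699 [0.5 0.4 0.2] -0.1 5.95
0.069 0.0693 [-2.   0.3  4.4] 4.8 6.2
```

```bash
python3 - <<'E'
from ovl import *
U=np.array([.572,.287,.034])
bot.line_to(U+.075*AX); bot.set_gripper(.45); 
bot.line_to(U+.055*AX,max_speed=.1); bot.line_to(U+.046*AX,max_speed=.04); st("in")
bot.set_gripper(.1,40); st("grip")
for n in("scene","top"): cv2.imwrite(f"pics/{n}5.png",bot.read_camera(n)["pixels"])
cv2.imwrite("pics/g8.png",np.hstack([ov(C["top"],cv2.imread("pics/top5.png"),[(120,205,65,65)],6,1.8,[]),ov(C["scene"],cv2.imread("pics/scene5.png"),[(450,220,65,65)],6,1.3,[])]))
E
```

```text
in t 7.81 p [0.5455 0.2869 0.0715] F [ 0.3 -0.2  0. ] op 0.446
grip t 8.21 p [0.5457 0.2871 0.0718] F [ 1.  -0.3 -0.4] op 0.261
```

View pics/g8.png

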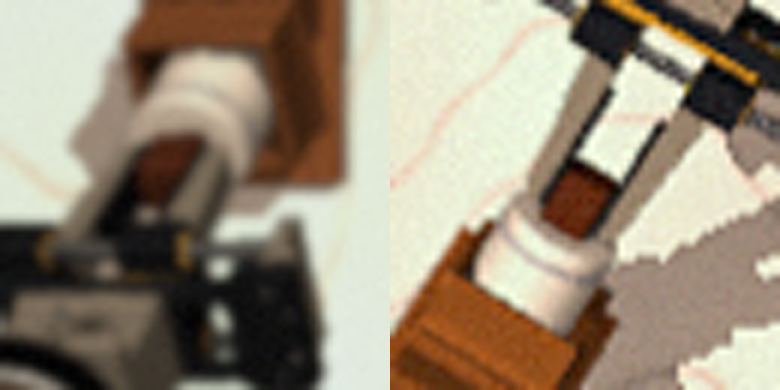

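```bash
python3 - <<'E'
from ovl import *
U=np.array([.572,.287,.034])
bot.line_to(U+.116*AX,max_speed=.15); st("drawn")
bot.goto([.4645,.001,.185],down(np.pi/2)); st("above")
bot.line_to([.4645,.001,.140],max_speed=.15); bot.hold(.2);st()
for n in("scene","top"): cv2.imwrite(f"pics/{n}6.png",bot.read_camera(n)["pixels"])
K=np.array([.4645,.001])
cur=[circ(K,.028,.094),circ(K,.035,.082)]
cv2.imwrite("pics/g9.png",np.hstack([ov(C["top"],cv2.imread("pics/top6.png"),[(225,220,65,65)],6,1.8,cur),ov(C["scene"],cv2.imread("pics/scene6.png"),[(375,150,65,75)],6,1.3,cur)[:390]]))
E
```

```text
drawn t 8.93 p [0.5049 0.2867 0.128 ] F [-0.2  1.1 -2.8] op 0.258
above t 10.05 p [0.4641 0.0015 0.1839] F [-0.4  0.  -3. ] op 0.258
 t 10.7 p [0.4655 0.0009 0.1413] F [-0.1  0.3 -2.6] op 0.257
```

View pics/g9.png

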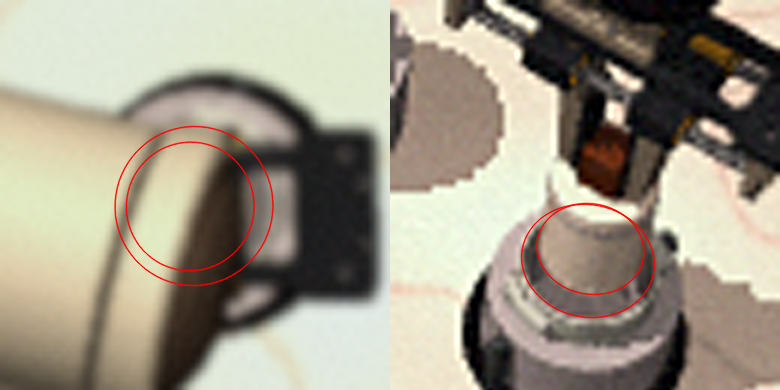

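```bash
python3 - <<'E'
from ovl import *
b=[.4645,.001]
bot.line_to([*b,.085],max_speed=.1); st()
z=.068; bot.line_to([*b,z],max_speed=.06); st()
while z>.046:
    z-=.0015; bot.line_to([*b,z],max_speed=.03); F=bot.current_contact_force()
    if F[2]>-2.6+5: break
st("down"); 
bot.set_gripper(.45); st("rel"); bot.line_to([*b,.11]); bot.line_to([.40,.03,.2],max_speed=.25); st()
for n in("scene","top"): cv2.imwrite(f"pics/{n}7.png",bot.read_camera(n)["pixels"])
cv2.imwrite("pics/g10.png",np.hstack([ov(C["top"],cv2.imread("pics/top7.png"),[(225,220,65,65)],6,1.8,[]),ov(C["scene"],cv2.imread("pics/scene7.png"),[(375,150,65,75)],6,1.3,[])[:390]]))
E
```

```text
t 11.5 p [0.4649 0.0009 0.0855] F [ 0.5 -1.1 -1.8] op 0.256
 t 11.93 p [0.4641 0.0011 0.0675] F [ 0.2 -0.2 -3.7] op 0.254
down t 13.68 p [0.4652 0.0012 0.0589] F [-2.   2.6  7.4] op 0.26
rel t 14.13 p [0.4645 0.001  0.0574] F [-0.6  0.8  0.5] op 0.45
 t 15.24 p [0.3997 0.03   0.1985] F [ 0.1 -0.5  0.5] op 0.449
```

View pics/g10.png

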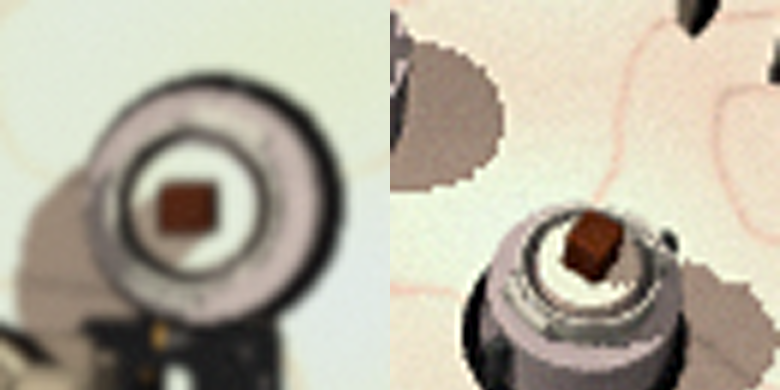

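```bash
cat >> h.py <<'E'
def press(xy,yaw):
    bot.goto([*xy,.105],down(yaw)); bot.set_gripper(0.0,20)
    bot.line_to([*xy,.082],max_speed=.08); bot.hold(.15); F0=bot.current_contact_force()[2]; st("start")
    z=.082
    while z>.064:
        z-=.002 if z>.0705 else .0007
        bot.line_to([*xy,z],max_speed=.04); F=bot.current_contact_force()[2]-F0
        print(" z",round(z,4),round(bot.current_ee_pos()[2],4),"dF",round(F,1))
        if F>11: break
    bot.hold(.1); st("bottom")
    for zz in (.073,.076):
        bot.line_to([*xy,zz],max_speed=.05); bot.hold(.15); print(" ret",zz,[round(bot.current_contact_force()[2]-F0,1) for _ in range(3)])
    bot.line_to([*xy,.11],max_speed=.2); st("up")
E
python3 - <<'E'
from ovl import *
press([.4285,-.1995],np.radians(-52))
for n in("scene",): cv2.imwrite(f"pics/{n}8.png",bot.read_camera(n)["pixels"])
cv2.imwrite("pics/g11.png",ov(C["scene"],cv2.imread("pics/scene8.png"),[(325,110,75,80)],7,1.3,[]))
E
```

```text
start t 18.39 p [ 0.4289 -0.1998  0.0825] F [-0.  -0.2 -0.4] op 0.002
 z 0.08 0.0801 dF -0.1
 z 0.078 0.0782 dF 2.4
 z 0.076 0.0762 dF 2.4
 z 0.074 0.0742 dF 4.3
 z 0.072 0.0722 dF 4.3
 z 0.07 0.0702 dF 5.9
 z 0.0693 0.0701 dF 10.5
 z 0.0686 0.07 dF 13.1
bottom t 20.49 p [ 0.4288 -0.1998  0.07  ] F [-3.6  2.6 13.8] op 0.004
 ret 0.073 [np.float64(4.6), np.float64(4.6), np.float64(4.6)]
 ret 0.076 [np.float64(2.8), np.float64(2.8), np.float64(2.8)]
up t 21.61 p [ 0.4287 -0.1997  0.1103] F [ 1.1 -0.1 -0.2] op 0.004
```

View pics/g11.png

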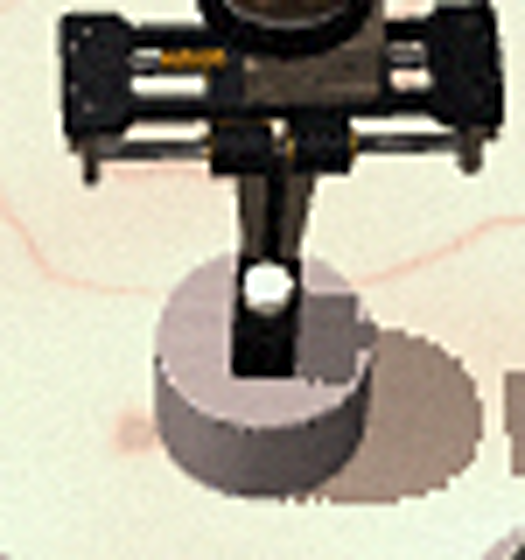

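```bash
python3 - <<'E'
from ovl import *
bot.line_to([.50,-.21,.13],max_speed=.3)
press([.650,-.2275],np.radians(-90))
for n in("scene","top"): cv2.imwrite(f"pics/{n}9.png",bot.read_camera(n)["pixels"])
cv2.imwrite("pics/g12.png",ov(C["scene"],cv2.imread("pics/scene9.png"),[(285,155,75,80)],7,1.3,[]))
E
```

```text
start t 23.63 p [ 0.6503 -0.2276  0.0823] F [-0.1  0.9 -0.5] op 0.006
 z 0.08 0.08 dF 1.1
 z 0.078 0.078 dF 0.8
 z 0.076 0.0762 dF 2.8
 z 0.074 0.074 dF 2.9
 z 0.072 0.0717 dF 2.2
 z 0.07 0.0702 dF 3.9
 z 0.0693 0.0702 dF 7.8
 z 0.0686 0.0702 dF 10.3
 z 0.0679 0.0701 dF 13.0
bottom t 25.98 p [ 0.6503 -0.2276  0.0701] F [-5.6  3.3 13.2] op 0.005
 ret 0.073 [np.float64(-0.0), np.float64(-0.0), np.float64(-0.0)]
 ret 0.076 [np.float64(0.3), np.float64(0.3), np.float64(0.3)]
up t 27.1 p [ 0.6512 -0.2282  0.1116] F [-0.7  0.1 -1. ] op 0.005
```

View pics/g12.png

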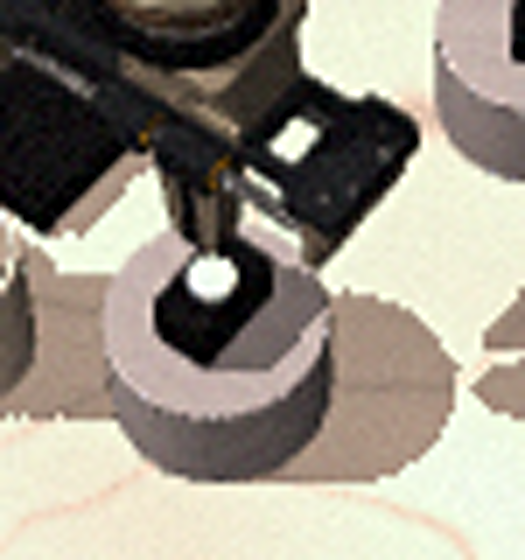

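```bash
python3 - <<'E'
from ovl import *
xy=[.6505,-.2275]
bot.set_gripper(.6); bot.line_to([*xy,.060],max_speed=.15); bot.line_to([*xy,.0385],max_speed=.06); st("at")
bot.set_gripper(.1,50); st("grip")
bot.line_to([*xy,.19],max_speed=.2); st("lift")
bot.goto([.4645,.001,.185],down(np.radians(-46))); bot.hold(.2); st("above")
for n in("scene","top"): cv2.imwrite(f"pics/{n}10.png",bot.read_camera(n)["pixels"])
K=np.array([.4645,.001]); z=bot.current_ee_pos()[2]-.0385
cur=[circ(K,.0525,z),circ(K,.0525,z+.066),circ(K,.0525,.06)]
cv2.imwrite("pics/g13.png",np.hstack([ov(C["top"],cv2.imread("pics/top10.png"),[(225,220,65,65)],6,1.8,cur),ov(C["scene"],cv2.imread("pics/scene10.png"),[(375,130,65,90)],6,1.3,cur)[:390]]))
E
```

```text
at t 29.11 p [ 0.6502 -0.2273  0.038 ] F [ 0.8 -0.2  0.7] op 0.602
grip t 29.61 p [ 0.6507 -0.2276  0.0388] F [ 0.6 -0.6  0.9] op 0.326
lift t 30.52 p [ 0.6495 -0.227   0.1879] F [-0.6 -0.4 -2.9] op 0.321
above t 31.85 p [4.652e-01 3.000e-04 1.851e-01] F [-0.  -0.  -2.3] op 0.317
```

View pics/g13.png

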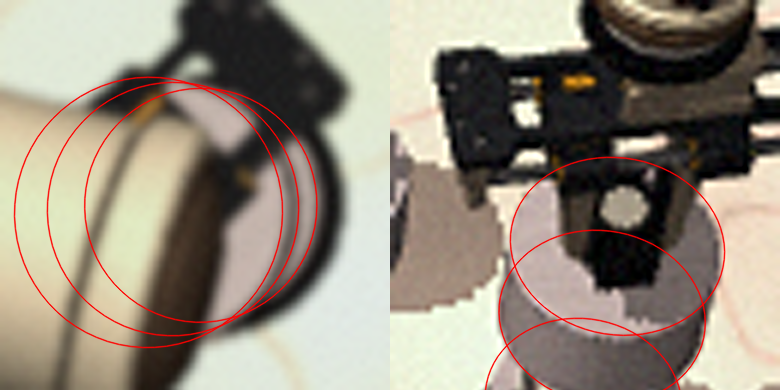

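```bash
python3 - <<'E'
from ovl import *
b=[.4645,.001]
bot.line_to([*b,.128],max_speed=.12); bot.hold(.1); st()
z=.128; F0=bot.current_contact_force()
while z>.094:
    z-=.003 if z>.104 else .0015; bot.line_to([*b,z],max_speed=.05); F=bot.current_contact_force()-F0
    print(round(z,4),round(bot.current_ee_pos()[2],4),np.round(F,1))
    if F[2]>8: break
st()
E
```

```text
t 32.67 p [0.4654 0.0008 0.1292] F [ 0.7 -0.7 -2. ] op 0.322
0.125 0.1252 [-0.2  0.3 -0.7]
0.122 0.1217 [-0.5 -0.6  0.1]
0.119 0.1187 [-0.9  1.2 -0.2]
0.116 0.1157 [-1.   0.1 -0.3]
0.113 0.1127 [-0.8  1.6 -0.7]
0.11 0.1097 [-0.4  0.5  0.3]
0.107 0.1067 [-1.5  1.4 -0.5]
0.104 0.1037 [-0.8  0.5 -0.5]
0.1025 0.1024 [-1.2  0.3 -0.3]
0.101 0.1009 [-0.7 -0.6 -0.6]
0.0995 0.0994 [-0.7  0.4 -1. ]
0.098 0.0987 [-2.6  0.9  6.9]
0.0965 0.0987 [-8.5  1.9 16.7]
 t 35.92 p [0.465  0.0009 0.0987] F [-7.8  1.2 14.8] op 0.324
```

```bash
python3 - <<'E'
from ovl import *
b=[.4645,.001,.0982]
bot.set_gripper(.1,60)
bot.line_to(b,max_speed=.05)
def yawnow():
    x=Ro.from_rotvec(bot.current_tool_rot()).as_matrix()[:,0]; return round(np.degrees(np.arctan2(x[1],x[0])),1)
for y in [-56,-66,-76,-86,-96,-104,-109,-112,-114,-116,-118,-120]:
    try: bot.line_to(b,down(np.radians(y)),max_speed=.1)
    except bot.MotionError as e:
        bot.goto(b,down(np.radians(y)))
    M=bot.current_ft_torque();F=bot.current_contact_force()
    print(y,yawnow(),np.round(M,2),np.round(F,1),round(bot.current_clock(),2),np.round(bot.current_ee_pos(),4))
    if y<-108 and abs(M[2])>2.0: break
E
```

```text
-56 -55.9 [ 0.1   0.33 -0.11] [ 0.4 -0.   4.7] 36.72 [0.4653 0.0008 0.0988]
-66 -65.9 [ 0.09  0.31 -0.14] [0.1 0.1 5.3] 37.04 [0.4652 0.0008 0.0987]
-76 -75.9 [ 0.06  0.26 -0.1 ] [ 0.1 -0.6  5.1] 37.37 [0.4653 0.0008 0.0988]
-86 -85.9 [ 0.11  0.27 -0.18] [-0.2 -0.5  5.7] 37.69 [0.4653 0.0008 0.0988]
-96 -95.9 [ 0.02  0.27 -0.18] [-0.1 -0.1  4.7] 38.02 [0.4653 0.0008 0.0987]
-104 -103.9 [ 0.07  0.31 -0.2 ] [-1.2  0.4  5. ] 38.31 [0.4653 0.0008 0.0987]
-109 -108.9 [-0.01  0.3  -0.17] [ 0.7 -1.   4.9] 38.56 [0.4652 0.0008 0.0988]
-112 -111.8 [ 0.2   0.06 -0.07] [0.9 2.6 5. ] 38.81 [0.4654 0.0011 0.0988]
-114 -113.8 [ 0.78 -0.48  0.56] [3.3 4.6 4.7] 39.06 [0.4659 0.0015 0.0989]
-116 -115.6 [ 0.81 -0.38  1.64] [3.6 2.7 5.7] 39.31 [0.4658 0.0014 0.0989]
-118 -117.5 [ 0.8  -0.24  2.15] [3.1 4.1 6.5] 39.56 [0.4655 0.0015 0.0989]
```

```bash
python3 - <<'E'
from ovl import *
b=[.4645,.001,.0982]
for y in [-120,-122]:
    bot.line_to(b,down(np.radians(y)),max_speed=.1); bot.hold(.15)
    x=Ro.from_rotvec(bot.current_tool_rot()).as_matrix()[:,0]
    print(y,np.degrees(np.arctan2(x[1],x[0])).round(1),np.round(bot.current_ft_torque(),2),np.round(bot.current_contact_force(),1))
y=-117.5
bot.line_to(b,down(np.radians(y)),max_speed=.1)
bot.set_gripper(.6); bot.line_to([b[0],b[1],.15],max_speed=.2); bot.goto([.42,-.16,.17],down(np.radians(-52))); st()
for n in("scene","top"): cv2.imwrite(f"pics/{n}11.png",bot.read_camera(n)["pixels"])
K=np.array([.4645,.001])
cur=[circ(K,.0525,.126),rect(K,np.radians(-26),.052,.03,.16)]
cv2.imwrite("pics/g14.png",np.vstack([np.hstack([ov(C[n],cv2.imread(f"pics/{n}11.png"),w,6,g,c) for c in (cur,[])]) for n,w,g in (("top",[(225,215,65,45)],1.8),("scene",[(375,160,65,55)],1.3))]))
E
```

```text
-120 -119.5 [ 0.85 -0.01  2.34] [1.5 3.8 7.4]
-122 -121.5 [0.97 0.34 2.37] [-0.5  5.8  8.6]
 t 42.92 p [ 0.4197 -0.1595  0.1692] F [ 0.1  0.1 -0.1] op 0.603
```

View pics/g14.png

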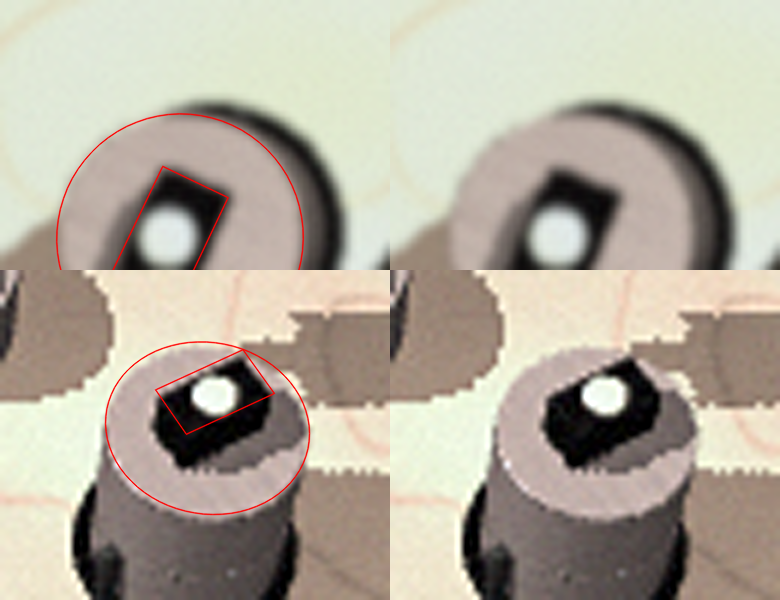

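```bash
cat > fityaw.py <<'E'
from ovl import *
from scipy.optimize import minimize
def hull(c,xy,yaw,z0,z1,k,o,shape):
    pts=np.vstack([rect(xy,yaw,.052,.03,z0)[:4],rect(xy,yaw,.052,.03,z1)[:4]])
    p=((proj(c,pts)-o+.5)*k-.5); m=np.zeros(shape,np.uint8)
    cv2.fillConvexPoly(m,np.round(cv2.convexHull(p.astype(np.float32))*16).astype(int),255,cv2.LINE_8,4); 
    return m
def fityaw(n,img,xy0,yaw0,zb,w,h,thr):
    c=C[n];k=8
    u,v=np.round(proj(c,[[*xy0,zb+.09]])[0]).astype(int); o=np.array([u-w//2,v-h//2])
    a=cv2.resize(cv2.cvtColor(img,cv2.COLOR_BGR2GRAY)[o[1]:o[1]+h,o[0]:o[0]+w],None,fx=k,fy=k,interpolation=cv2.INTER_CUBIC)
    mask=(a<thr).astype(np.uint8)
    cs,_=cv2.findContours(mask,cv2.RETR_EXTERNAL,cv2.CHAIN_APPROX_NONE)
    cs=[q for q in cs if cv2.pointPolygonTest(cv2.convexHull(q),(w*k/2,h*k/2+2*k),False)>=0]
    q=cv2.convexHull(max(cs,key=cv2.contourArea)); M=np.zeros(a.shape,np.uint8); cv2.fillConvexPoly(M,q,255)
    best=None
    def cost(x): 
        H=hull(c,np.array(xy0)+x[:2]/1000,np.radians(x[2]),zb+.066,zb+.1,k,o,a.shape); return np.count_nonzero(H^M)/np.count_nonzero(M)
    r=min((minimize(cost,[0,0,yaw0+d],method="Nelder-Mead",options=dict(initial_simplex=np.array([[0,0,yaw0+d],[4,0,yaw0+d],[0,4,yaw0+d],[0,0,yaw0+d+6]]))) for d in(-4,0,4)),key=lambda r:r.fun)
    return r.x.round(2),round(r.fun,3)
E
python3 - <<'E'
from fityaw import *
# sanity: lids at start
for thrt,thrs in((35,60),(45,75)):
  for n,th in(("top",thrt),("scene",thrs)):
    i0=cv2.imread(f"pics/{n}0.png");i1=cv2.imread(f"pics/{n}11.png")
    print(n,th,"P0",fityaw(n,i0,(.650,-.2275),0,0,40,40,th),"Q0",fityaw(n,i0,(.4285,-.1995),38,0,40,40,th),"lid now",fityaw(n,i1,(.4645,.001),-25,.06,40,40,th))
E
```

```text
Traceback (most recent call last):
  File "fityaw.py", line 15, in fityaw
    q=cv2.convexHull(max(cs,key=cv2.contourArea)); M=np.zeros(a.shape,np.uint8); cv2.fillConvexPoly(M,q,255)
                     ~~~^^^^^^^^^^^^^^^^^^^^^^^^
ValueError: max() iterable argument is empty
```

```bash
python3 - <<'E'
import cv2,numpy as np
t=cv2.cvtColor(cv2.imread("pics/top11.png"),cv2.COLOR_BGR2GRAY); print(t[236:270:2,240:276:2])
s=cv2.cvtColor(cv2.imread("pics/scene0.png"),cv2.COLOR_BGR2GRAY); print(s[184:206:2,302:330:2])
E
```

```text
[[128 124 117 108 103 100  99 100 100  99  99  93  79  54  25  16  45  97]
 [123 104 101 101 100  99  99  99  99 100 100 100 101  97  69  41  17  28]
 [107 100  99  99 100 100 100 100  99 100  99 101 100 102  99  72  45  19]
 [ 98 100 100 101  99  96  80  83  94  99 100 100 102 100 101  97  66  43]
 [101  99 100 100 100  80  24  24  47  76  93  99 101 102 101 101  87  55]
 [102 101 101  98  82  38   8   9   9  20  39  65  96 101 102 103  99  68]
 [100 101  98  83  54  18  25  19   9   9   7  29  89  99 101 101 102  84]
 [ 99  99  85  60  41  75  99  90  48   8   6  51 100 100 102 100 102  89]
 [ 99  94  67  51  65 122 129 129 103  24  16  76  99 100 101 100 102  92]
 [101  84  60  38  84 128 128 127 116  37  43  96 101 100 101 102 104  93]
 [100  75  55  23  67 123 127 127 105  26  66 103 103 103 103 102 103  91]
 [ 92  64  48  11  27  87 107  99  54  27  88 102 101 104 104 104 103  84]
 [ 77  58  32   7   5  19  34  25  10  61  97  99 100 101 102 103 103  69]
 [ 63  57  45  25  12   8   8   7  21  89 104 102 100 100 102 102  95  51]
 [ 58  58  58  54  41  24  14  11  51  96 102 104 104 102 103 100  73  34]
 [ 57  58  58  58  59  54  49  57  90 102 100 101 102 105 104  88  42  16]
 [ 63  58  59  59  58  68  85  95  99 101 103 102 102 102  91  46  15  16]]
[[183 181 179 179 178 183 180 180 178 171 185 179 178 181]
 [178 177 182 182 177 168 155 159 170 175 181 177 177 177]
 [178 185 182 140 136 136 139   9  51 141 135 148 178 177]
 [183 172 138 134 136 132 180 127   0  21 106 133 135 183]
 [172 131 131 129 135 182 179 185 100  11   0  91 137 135]
 [136 139 137 139  21 191 185 180 103   0   4  80  69  84]
 [135 134 139  53   8  85 144 101  12   1   1  81  83  75]
 [136 136 138   9  11  14  26  10   3  10  35  80  77  74]
 [129 131 148   2  14   8  15   6   2  14  78  82  77  76]
 [134 132 132   0   7   7   9   0  14  80  76  72  75  73]
 [132 135 134 127   0   5   0   2  81  79  76  78  66 134]]
```

```bash
python3 - <<'E'
s=open("fityaw.py").read()
i=s.index("    cs=[q for");j=s.index("    best=None")
s=s[:i]+"""    H,W=a.shape
    cs=[q for q in cs if cv2.contourArea(q)>150 and q[:,0,0].min()>2 and q[:,0,1].min()>2 and q[:,0,0].max()<W-3 and q[:,0,1].max()<H-3]
    q=cv2.convexHull(np.vstack(cs)); M=np.zeros(a.shape,np.uint8); cv2.fillConvexPoly(M,q,255)
"""+s[j:]
open("fityaw.py","w").write(s)
E
python3 - <<'E'
from fityaw import *
for thrt,thrs in((35,45),(42,55)):
  for n,th in(("top",thrt),("scene",thrs)):
    i0=cv2.imread(f"pics/{n}0.png");i1=cv2.imread(f"pics/{n}11.png")
    print(n,th,"P0",fityaw(n,i0,(.650,-.2275),0,0,32,32,th),"Q0",fityaw(n,i0,(.4285,-.1995),38,0,32,32,th),"lid now",fityaw(n,i1,(.4645,.001),-25,.06,32,32,th))
E
```

```text
top 35 P0 (array([-1.54,  0.21, -6.67]), np.float64(0.19)) Q0 (array([-4.24, -1.35, 35.19]), np.float64(0.197)) lid now (array([  0.84,  -0.15, -26.17]), np.float64(0.163))
scene 45 P0 (array([0.59, 1.01, 3.34]), np.float64(0.106)) Q0 (array([ 0.26,  1.07, 32.27]), np.float64(0.097)) lid now (array([  1.56,   2.25, -18.73]), np.float64(0.107))
top 42 P0 (array([-1.48,  0.1 , -4.38]), np.float64(0.109)) Q0 (array([-2.37, -0.05, 31.6 ]), np.float64(0.109)) lid now (array([ 1.00e-02,  1.21e+00, -2.47e+01]), np.float64(0.092))
scene 55 P0 (array([1.06, 1.  , 1.42]), np.float64(0.08)) Q0 (array([ 0.2 ,  0.88, 33.37]), np.float64(0.1)) lid now (array([  2.1 ,   2.  , -20.03]), np.float64(0.078))
```

```bash
python3 - <<'E'
from ovl import *
b=[.465,.001,.0988]
bot.goto([b[0],b[1],.15],down(np.radians(-114))); bot.line_to(b,max_speed=.2)
bot.set_gripper(.1,50)
for y in [-114,-115.5,-117,-118]:
    bot.line_to(b,down(np.radians(y)),max_speed=.1)
    print(y,np.round(bot.current_ft_torque(),2),np.round(bot.current_contact_force(),1),round(bot.current_clock(),2))
    if bot.current_ft_torque()[2]>1.6: break
bot.set_gripper(.55); st("rel"); bot.line_to([b[0],b[1],.15],max_speed=.25); bot.goto([.4275,-.1995,.11],down(np.radians(-54))); st()
for n in("scene","top"): cv2.imwrite(f"pics/{n}12.png",bot.read_camera(n)["pixels"])
cv2.imwrite("pics/g15.png",np.hstack([ov(C["top"],cv2.imread("pics/top12.png"),[(225,215,65,65)],6,1.8,[]),ov(C["scene"],cv2.imread("pics/scene12.png"),[(375,155,65,65)],6,1.3,[])]))
E
```

```text
-114 [ 0.8  -0.21  0.17] [1.2 4.7 5.5] 45.48
-115.5 [ 0.85 -0.19  0.85] [1.9 4.6 5.1] 45.73
-117 [ 0.82 -0.18  1.5 ] [2.2 4.5 5.1] 45.98
-118 [ 0.93 -0.17  1.92] [1.4 3.6 5.4] 46.23
rel t 46.72 p [0.4647 0.0008 0.0985] F [-0.2  0.6 -0.6] op 0.549
 t 48.46 p [ 0.4273 -0.1989  0.1094] F [ 0.4 -0.3  1. ] op 0.555
```

View pics/g15.png

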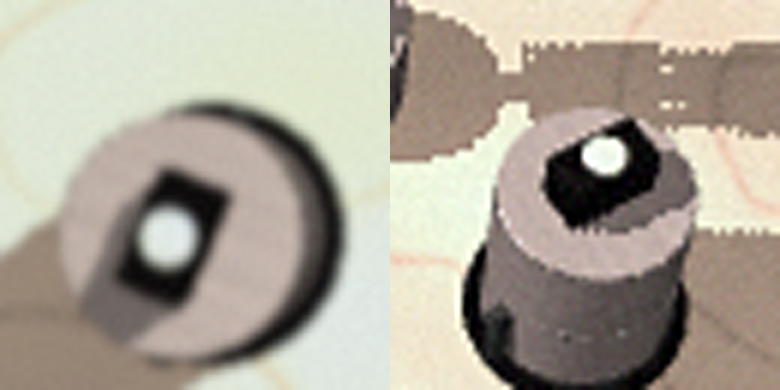

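```bash
python3 - <<'E'
from ovl import *
xy=[.4275,-.1995]
bot.line_to([*xy,.060],max_speed=.2); bot.line_to([*xy,.0385],max_speed=.08)
bot.set_gripper(.1,40); st("grip")
bot.line_to([*xy,.13],max_speed=.2); st("lift")
bot.goto([.556,-.420,.11],down(np.radians(-54))); st()
bot.line_to([.556,-.420,.053],max_speed=.12); bot.hold(.1)
F0=bot.current_contact_force()[2]; z=.049
while z>.038:
    z-=.002; bot.line_to([.556,-.42,z],max_speed=.04); F=bot.current_contact_force()[2]-F0; print(round(z,4),round(F,1))
    if F>3: break
bot.set_gripper(.55); st("rel"); bot.line_to([.556,-.42,.13],max_speed=.25); bot.goto([.40,-.33,.25],down(np.radians(-54))); bot.line_to([.35,-.25,.3],max_speed=.4); st()
for n in("scene","top"): cv2.imwrite(f"pics/{n}13.png",bot.read_camera(n)["pixels"])
E
```

```text
grip t 49.82 p [ 0.4278 -0.1998  0.039 ] F [-0.6 -0.2  3.5] op 0.33
lift t 50.42 p [ 0.4268 -0.1989  0.1288] F [-0.1 -0.7 -2.5] op 0.325
 t 51.42 p [ 0.5555 -0.4187  0.109 ] F [ 0.3 -0.5 -1.4] op 0.33
0.047 0.2
0.045 -0.7
0.043 5.1
rel t 53.43 p [ 0.5559 -0.42    0.0428] F [ 0.6 -0.6 -0.9] op 0.55
 t 55.23 p [ 0.3506 -0.2502  0.3   ] F [ 0.  0. -0.] op 0.551
```

View pics/scene13.png

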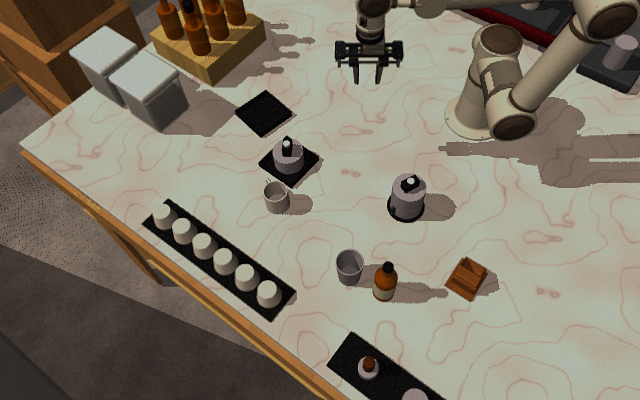

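View pics/top13.png

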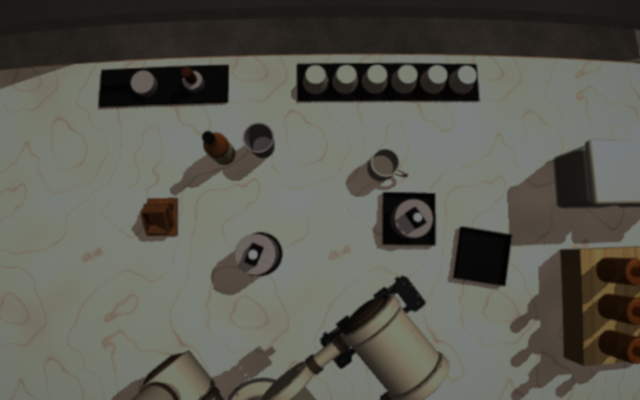

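The worn lid stands in the leftmost tray (top (413,218)). The other lid is locked on the canister (scene (408,190)). The mug, jug and bottle are at the same pixels as at the start. Last, I'll compare the two buttons in a close crop.

```bash
python3 - <<'E'
from ovl import *
s=cv2.imread("pics/scene13.png")
cv2.imwrite("pics/g16.png",np.hstack([ov(C["scene"],s,[(260,130,60,60),(380,165,60,60)],6.5,1.2,[])]))
E
```

```text
(no output)
```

View pics/g16.png

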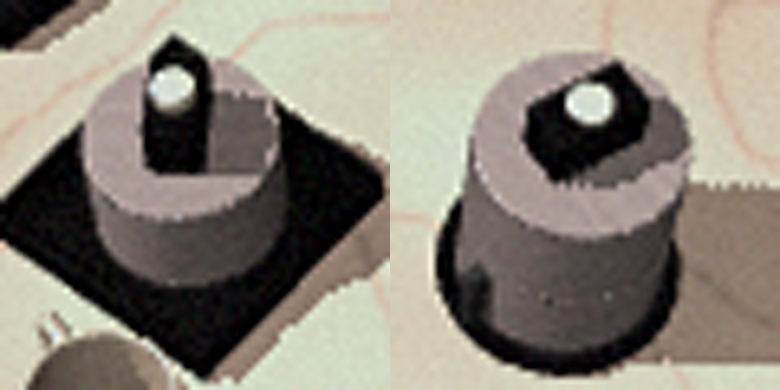

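The left button stands proud, with its shaded side visible at (172,105). The right one at (590,103) is flat, so it is still pressed. I'm handing the job in.

```bash
python3 -c "
from workcell import bot
bot.job_done(); print(bot.current_clock())"
```

```text
the job is handed in; nothing more can be done
the job is handed in; nothing more can be done
```

I handed the job in at about 55 s of the 72 s allowed, with everything done as asked; no verdict is reported.

- **Small canister:** I took it out of the rest and stood it upright in the steel canister. It touched the floor within 1 mm of the expected height.
- **Buttons:** I pressed both. The near lid's button pushed back as I withdrew (4.6 N, then 2.8 N), so that lid is the worn one. The far lid's button gave no push-back and stayed down.
- **Sound lid:** It seated on the shoulder at the expected height. I turned it clockwise to the stop, then gripped it again to confirm: torque climbed to 1.9 N m, and I let go without turning back.
- **Worn lid:** It stands in the leftmost black tray.
- **Last pictures:** The sound lid's button is still flat and the worn one's is up. The mug, jug and bottle look unmoved, and the gripper is clear of everything.

Two checks disagreed:
- **Finger length:** The real fingertips sit about 32 mm behind the reported TCP (about 27 mm judged from the pictures). My first close on the knob missed because of this. I measured the offset by touch and corrected for it from then on.
- **Lid angle:** The picture fit of the locked lid's angle was only good to about 4 degrees, between -19 and -26. That it is fully home rests on the torque at the stop.

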